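# Latch the tissue grinder and hold its pestle drawn partway

### The arm

A 7-joint arm with a two-finger parallel gripper is mounted at the origin on the work surface. World frame = base frame: x ahead of the robot, y to its left, z up, the work surface at z = 0. Lengths are in m, angles in rad, forces in N, time in s.
With the tool pointing down it reaches from about 0.425 to 0.875 m from the base axis. Payload 4.7 kg.
Tool frame: the origin (TCP) lies midway between the tips of the shut fingers; the grasp point (between the pads) lies 19 mm behind it; z points along the fingers, y is the line along which they close (so a half turn about z gives the same grasp; the last joint's range is limited). The gripper opens to 87 mm and grips with 3 to 60 N. Pads are 19 mm wide; open, the fingers measure 117 mm over their backs; the gripper's body (75 mm by 190 mm) begins 51 mm behind the grasp point.
Start: joints at [-1.303, 0.321, -0.07, 1.45, 0.023, 1.371, -0.057], TCP at [0.163, 0.629, 0.223] pointing down, gripper open.
Joint ranges: [-2.86, 2.86], [-0.3, 2.09], [-1.38, 1.24], [0.06, 2.45], [-1.56, 4.7], [0.09, 2.05], [-2.69, 2.69]. Speed limits (rad/s): [2.57, 2.57, 3.14, 3.14, 3.14, 3.14, 3.14].

### API

Orientations are given as a rotation vector (axis times angle).
In Python, from bench import ctrl gives the robot as it stands. The module is installed in compiled form; this text tells all that it offers.
- The arm moves only by the shell command python3 -m handwheel 'ROWS' [FORCE]. ROWS is JSON, a list of rows, each a list of 7 numbers: the finger opening in m, from 0 to 0.087, then the shift along the tool's x, y, z in m, then the turn, a rotation vector about the tool's x, y, z in degrees. A call has 1 to 12 rows; each row shifts and turns the commanded pose from where the row before left it, along the tool's axes as they then stand; what a row does not reach is not made up. A row lasts 1/8 s, in which the tool goes at most 62.5 mm and 10.7 degrees, less where a joint would pass 70% of its speed; a pose out of reach is approached as far as the arm can. A call is refused whole if a number of a shift passes 0.0625 or a number of a turn 10.7, either way. A call with a gripper value outside its range is refused whole. The fingers move at their own pace and stop on an object; FORCE is the grip in N (left out, the last holds). Time passes only in rows, so rows that do not move let the fingers close. It gives the time, the measured TCP pose, the force, the opening and the grip force at its end, in the units of the state.
- ctrl.get_state(): the state, without advancing time (a new reading comes with each control period).
- ctrl.get_image(name): name is "scene" or "side" or "wrist"; returns (picture, depth): 384x512x3 uint8, blue, green, red; 384x512 float32, m along the optical axis (not along the pixel's ray), 0 where there is no reading.
- ctrl.camera_info(name): a dict with "intrinsics" (3x3 intrinsics, pixels), "R" (3x3) and "t" (3): a world point X has camera coordinates R X + t. Camera axes: x right, y down, z forward; pixel columns grow to the right and rows downward; lengths in m; the calibration is good to about 2 mm. The wrist camera is an equidistant fisheye: a pixel r from the principal point sees the ray r / f radians off the axis. A picture is of the moment at which its call begins: read the wrist's pose just before it. camera_info takes no time and is no camera call; for the wrist camera it gives the pose at the moment of the call.
- ctrl.close_job(): hands the job in; it is judged then, once.
The state is a dict: "time": time; "joint_positions": joint angles; "qd": joint speeds; "joint_torque": joint torques, N m; "position": TCP position; "tool_rot": TCP orientation; "ft_force": force on the tool from outside, world axes, zero at the start; "torque": the same for the moment, N m; "grip_width": opening from 0.0 (shut) to 1.0 (fully open); "grip_force": force on a finger pad.
Only numpy, scipy, OpenCV 4.12 (cv2) and the standard library are available. Lean on these libraries where they do the work, as an engineer would, in place of code of your own. Each camera call takes 0.05 s, during which the arm holds its last target. There are 200 camera calls.

### The job

Swing the orange-tabbed latch of the grinder stand down until it rests in its catch, so that the steel tube cannot come up, and only then take the pestle by its black head and draw it gently straight up, without wedging it in the bore, until the blue band on its rod stands wholly clear just above the tube's mouth (no more than about 2 cm above it), the rod's lower end still inside. Finish while holding the pestle there, still and upright, with the latch closed; leave the dishes, beaker, rack and bottles around it where they are.

Things in the scene. Friction and masses are not known exactly. Their poses are not given: they have to be found in the camera images.
- stand: White clamp stand, fixed. Base plate 110 (x) x 170 (y) x 12 mm; origin at the centre of its underside, z up. Ring socket on it (72 mm wide, top 52 mm above the bench) holds the tube upright on the stand's axis. Two posts at x = -26 mm, each 16 mm long in y and up to 140 mm above the bench: hinge post at y = +62 mm, forked catch at y = -62 mm.
- latch (a joint): Latch angle, rad: 0 = closed, bar level in the catch's fork; grows as it swings up (1.4 at most). Starts at 0.6 to 1.25. Stiff hinge: it stays where left, 1 to 2 N on the tab moves it. Hinge axis along the stand's x at x = -26, y = 62, z = 130 mm of the stand; closed, the bar (11 wide, 10 thick, centred on the hinge height) runs from it to -y, 3 mm above the tube's flange.
- latch_tab (a point): Centre of the upper face of the orange finger tab (26 x 26 x 10 mm) at the latch bar's free end, 155 mm from the hinge axis along the bar and 5 mm above the bar's middle line; closed it is at x = -26, y = -93, z = 135 mm in the stand's frame. Its z axis is the normal of the upper face, the side to push on.
- tube: Steel grinder tube, 0.6 kg, standing loose in the stand's socket: 110 mm tall, 50 mm outside, 72 mm flange (8 thick) at the top; origin at the centre of its underside, 12 mm above the bench, z up. Bore 25.5 mm wide, 95 mm deep (floor at z = 15 mm).
- tube_mouth (a point): Centre of the tube's open mouth, level with the flange top: 110 mm above the tube's origin, 122 mm above the bench.
- pestle: Loose pestle in the bore, 0.3 to 0.5 kg: steel rod 24 x 140 mm; black square head on top, 28 x 28 mm, 40 tall. Origin at the rod's lower end, z up the rod; x, y are normals of the head's flats. At the start: lower end on the bore's floor, 27 mm above the bench, head 167 to 207 mm. Blue band 40 to 50 mm above the lower end: just clear of the mouth once raised 55 mm. Sinks back if let go.
- dishes: Stack of three Petri dishes, 90 mm across, 37 mm tall; origin at the centre of its underside. Leave alone.
- dish: Single Petri dish, 90 mm across, 12 mm tall; origin at the centre of its underside. Leave alone.
- beaker: Small glass beaker, 60 mm across, 75 mm tall; origin at the centre of its underside. Leave alone.
- rack: Steel wire rack of ten capped test tubes, 200 x 70 mm, 127 mm tall; origin at the centre of its underside, x along its length. Leave alone.
- media_a: Bottle of straw-coloured medium with a blue cap, 68 mm across, 150 mm tall; origin at the centre of its underside. Leave alone.
- media_b: Amber bottle with a blue cap, 68 mm across, 140 mm tall; origin at the centre of its underside. Leave alone.
- media_c: Clear jar with a white cap, 68 mm across, 110 mm tall; origin at the centre of its underside. Leave alone.
Mind the look-alikes: they are no part of the job. Leave any green look-alike of the stand alone.

How it is judged:
By the outcome, as a careful person would: the job done as asked, in the order asked, and still so for the second after the job is handed in, while the arm keeps its last pose, push and grip.
It also fails if it takes over 45 s, if anything falls off the work surface, if the arm or the gripper's body presses on something with over 40 N, if the wrist force passes 120 N, or if a joint passes its speed limit or range.

## Working session

There is one attempt and no reset: what is moved stays moved. The work goes in short steps, Python scripts to look and compute and a shell command to move; the robot and the scene stay as the last step left them, time stands still between calls to the robot, and variables do not carry over. Pictures are saved under pics/ and viewed, at most 10 in all, crops included, and the job is handed in when it is done.

```bash
mkdir -p pics
cat > h.py <<'E'
import numpy as np, cv2
from bench import ctrl
def snap(n,f):
    im,d=ctrl.get_image(n); cv2.imwrite('pics/'+f+'.png',im); np.save('pics/'+f+'.npy',d)
    i=ctrl.camera_info(n); np.savez('pics/'+f+'_c.npz',K=i['intrinsics'],R=i['R'],t=i['t']); return im,d
def world(f,u,v,depth=None):
    c=np.load('pics/'+f+'_c.npz'); d=np.load('pics/'+f+'.npy')
    z=d[int(v),int(u)] if depth is None else depth
    p=np.linalg.inv(c['K'])@[u,v,1]*z
    return c['R'].T@(p-c['t'])
def ray(f,u,v):
    c=np.load('pics/'+f+'_c.npz'); r=c['R'].T@(np.linalg.inv(c['K'])@[u,v,1]); return -c['R'].T@c['t'], r/np.linalg.norm(r)
def tri(f1,p1,f2,p2):
    a,r=ray(f1,*p1); b,s=ray(f2,*p2)
    k=np.linalg.lstsq(np.c_[r,-s],b-a,rcond=None)[0]
    x,y=a+k[0]*r,b+k[1]*s; return (x+y)/2, np.linalg.norm(x-y)
def proj(f,X):
    c=np.load('pics/'+f+'_c.npz'); q=c['K']@(c['R']@np.array(X)+c['t']); return q[:2]/q[2]
E
python3 - <<'E'
from h import *
for n in('scene','side'): snap(n,n+'0')
a=cv2.imread('pics/scene0.png');b=cv2.imread('pics/side0.png')
cv2.imwrite('pics/sc.png',cv2.resize(a,(800,600)))
cv2.imwrite('pics/si.png',cv2.resize(b,(800,600)))
print(ctrl.get_state())
E
```

```text
{'time': 0.1, 'joint_positions': array([-1.30292679,  0.32172983, -0.07010493,  1.45156145,  0.02265582,
        1.37077881, -0.05688156]), 'qd': array([ 6.17436557e-05, -9.33924474e-04, -1.13506858e-03, -3.96079672e-03,
        1.79035120e-03, -1.47060212e-03, -1.39147196e-03]), 'joint_torque': array([ 2.75221475e-05, -4.92570412e+01, -4.05616164e-01, -3.13398921e+01,
       -6.42000418e-02,  3.93367920e-02,  6.30816180e-05]), 'position': array([0.16311612, 0.62869296, 0.22157918]), 'tool_rot': array([-3.97422419e-01, -3.11627863e+00,  2.65336591e-03]), 'ft_force': array([ 0.66361497, -0.36450466, -0.12383881]), 'torque': array([0.03504046, 0.01619677, 0.01058486]), 'grip_force': 0.0, 'grip_width': 0.9986992875720813}
```

View pics/sc.png

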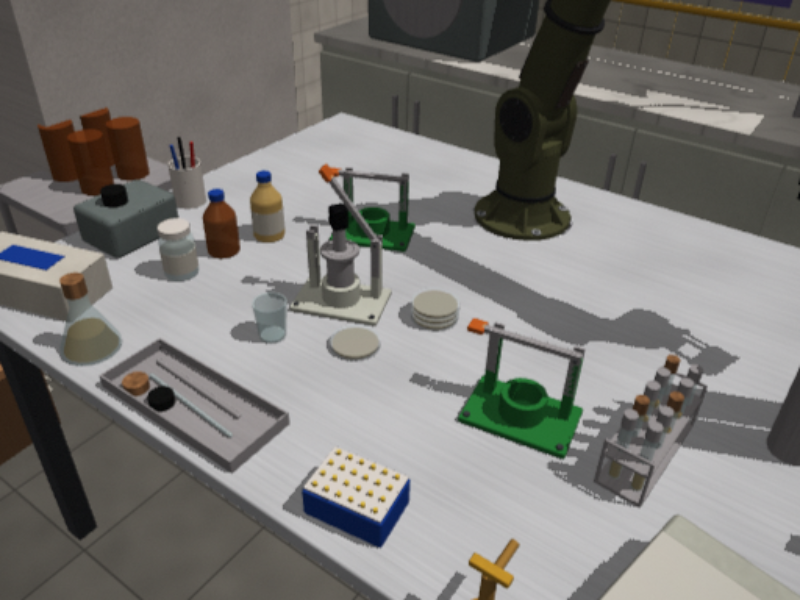

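View pics/si.png

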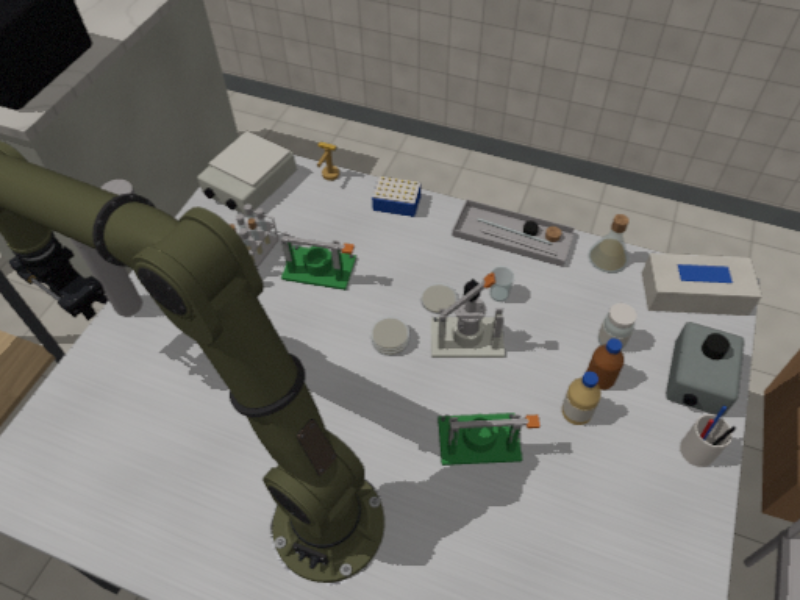

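Both views show the white stand in the middle, at about (340,270) in the scene view and (468,320) in the side view. Its orange tab is at (328,172) and (489,281). I'll enlarge both areas.

Run:
```python
from h import *
a=cv2.imread('pics/scene0.png')[100:208,182:257];b=cv2.imread('pics/side0.png')[165:235,265:345]
A=cv2.resize(a,None,fx=5,fy=5,interpolation=cv2.INTER_CUBIC);B=cv2.resize(b,None,fx=5,fy=5,interpolation=cv2.INTER_CUBIC)
c=np.zeros((540,780,3),np.uint8);c[:A.shape[0],:375]=A;c[:350,380:780]=B
cv2.imwrite('pics/crop.png',c)
# orange tab centroids and depth
for f in('scene0','side0'):
    im=cv2.imread(f'pics/{f}.png');h=cv2.cvtColor(im,cv2.COLOR_BGR2HSV)
    m=cv2.inRange(h,(3,180,150),(14,255,255));n,l,s,ce=cv2.connectedComponentsWithStats(m)
    for k in range(1,n):
        if s[k,4]>15: print(f,s[k],ce[k],world(f,*ce[k]))
    print(f,ray(f,256,192))
```

```text
scene0 [206 106  10   9  45] [210.26666667 109.33333333] [ 0.49841174 -0.15236748  0.25838739]
scene0 [300 204  11   8  51] [304.92156863 207.47058824] [0.57702814 0.2041347  0.13606664]
scene0 (array([1.34066195, 0.58935605, 0.79485625]), array([-0.66471213, -0.4602224 , -0.58851774]))
side0 [220 157   6   4  18] [222.72222222 158.38888889] [0.57264222 0.20207377 0.13528227]
side0 [311 177   5   5  19] [312.78947368 178.68421053] [ 0.50282337 -0.15382592  0.25872192]
side0 [338 267   7   6  32] [341.09375 269.625  ] [ 0.29259837 -0.32021643  0.13356734]
side0 (array([-0.35241083, -0.31448569,  1.35264033]), array([ 0.54641809,  0.2286557 , -0.80569463]))
```

View pics/crop.png

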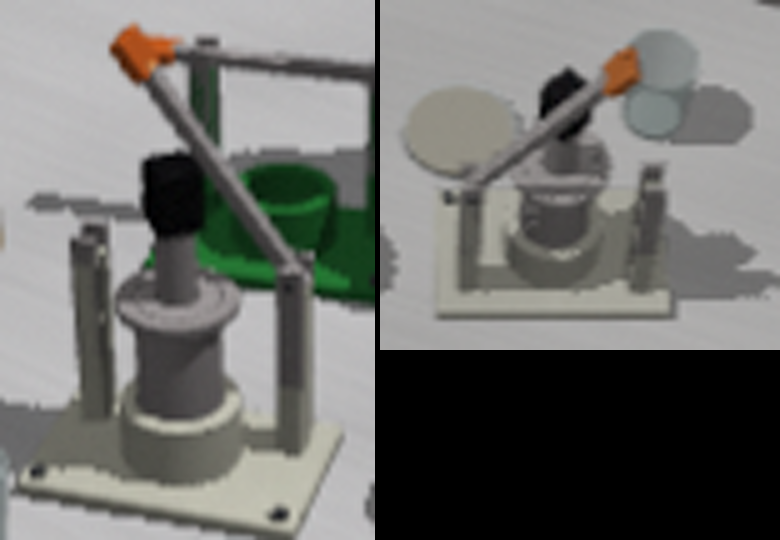

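The crops show the stand with its hinge post on the world +y side. The head centre is at crop (173,195) in scene and (565,105) in side. The hinge post top is at (293,272) and (470,190), and the catch top at (90,235) and (653,170).

Run:
```python
from h import *
S=lambda u,v:(182+u/5-.4,100+v/5-.4); D=lambda u,v:(265+(u-380)/5-.4,165+v/5-.4)
for n,p,q in [('head',(173,195),(565,105)),('hinge',(293,272),(470,190)),('catch',(90,235),(653,170)),('tab',(142,52),(622,72))]:
    print(n,tri('scene0',S(*p),'side0',D(*q)),world('scene0',*S(*p)),world('side0',*D(*q)))
def plane(f,p,z):
    a,r=ray(f,*p); return a+r*(z-a[2])/r[2]
for p in [(22,482),(293,527),(343,435)]: print('S corner',plane('scene0',S(*p),.012))
for p in [(437,312),(673,310)]: print('D corner',plane('side0',D(*p),.006))
# dark head points clouds
for f,(u0,u1,v0,v1) in {'scene0':(208,226,128,150),'side0':(294,312,176,196)}.items():
    im=cv2.imread(f'pics/{f}.png'); P=[]
    for v in range(v0,v1):
        for u in range(u0,u1):
            if im[v,u].max()<45: P.append(world(f,u,v))
    P=np.array(P);P=P[(P[:,2]>.15)&(P[:,2]<.23)]
    print(f,len(P),P.min(0),P.max(0)); T=P[P[:,2]>.202];print('top',len(T),T.mean(0) if len(T) else '',T[:, :2].ptp(0) if 0 else '')
    if len(T)>4: print(cv2.minAreaRect(T[:,:2].astype(np.float32)*1000))
print(ctrl.camera_info('wrist'))
```

```text
head (array([ 0.51747957, -0.11752077,  0.18746964]), np.float64(0.0013302503698414795)) [ 0.52693446 -0.1102328   0.19435764] [ 0.50608693 -0.11948625  0.20210931]
hinge (array([ 0.46777289, -0.07081679,  0.13103591]), np.float64(0.0037823693763466924)) [ 0.47902349 -0.06460354  0.13918981] [ 0.46284834 -0.070408    0.13661969]
catch (array([ 0.51953007, -0.18151582,  0.14073212]), np.float64(0.0018447076075834672)) [ 0.50935913 -0.18985773  0.13274887] [ 0.51994537 -0.18226603  0.14109058]
tab (array([ 0.50119771, -0.15329408,  0.25778219]), np.float64(0.003671907645438667)) [ 0.49955644 -0.152424    0.25681198] [ 0.5009009  -0.15500135  0.25992195]
S corner [ 0.59595205 -0.17424974  0.012     ]
S corner [ 0.53488552 -0.02218141  0.012     ]
S corner [ 0.44449463 -0.05290927  0.012     ]
D corner [ 0.44026413 -0.05768385  0.006     ]
D corner [ 0.50284112 -0.21653759  0.006     ]
scene0 182 [ 0.49517426 -0.13226228  0.16494502] [ 0.53686303 -0.09785839  0.20896535]
top 55 [ 0.52055014 -0.11509398  0.20553171] 
((519.69970703125, -115.9835433959961), (27.812057495117188, 24.629865646362305), 66.08799743652344)
side0 51 [ 0.48462713 -0.13726405  0.17216759] [ 0.52881457 -0.10239863  0.21765078]
top 29 [ 0.51375441 -0.11575129  0.20712961] 
((508.6522216796875, -122.36272430419922), (41.950439453125, 25.830455780029297), 43.46969223022461)
{'intrinsics': array([[297.31863964,   0.        , 253.6452645 ],
       [  0.        , 297.31863964, 191.84318766],
       [  0.        ,   0.        ,   1.        ]]), 'R': array([[ 0.25278532,  0.96752107, -0.00159676],
       [ 0.92727814, -0.24179932,  0.28581172],
       [ 0.27614277, -0.07372965, -0.95828446]]), 't': array([-0.64876758, -0.03197901,  0.39160531])}
```

```bash
python3 -m handwheel '[[0,-0.047,-0.0186,-0.0157,0,0,0],[0,-0.047,-0.0186,-0.0157,0,0,0],[0,-0.047,-0.0186,-0.0157,0,0,0],[0,-0.047,-0.0186,-0.0157,0,0,0],[0,-0.047,-0.0186,-0.0157,0,0,0],[0,-0.047,-0.0186,-0.0157,0,0,0],[0,-0.047,-0.0186,-0.0157,0,0,0]]'; python3 -m handwheel '[[0,-0.022,-0.0563,0,0,0,0],[0,-0.022,-0.0563,0,0,0,0],[0,-0.022,-0.0563,0,0,0,0],[0,-0.022,-0.0563,0,0,0,0],[0,-0.022,-0.0563,0,0,0,0],[0,-0.022,-0.0563,0,0,0,0],[0,0,0,0,0,0,10.7],[0,0,0,0,0,0,10.7],[0,0,0,0,0,0,10.7],[0,0,0,0,0,0,10.7],[0,0,0,0,0,0,10.7],[0,0,0,0,0,0,0]]'
python3 - <<'E'
from h import *
from scipy.spatial.transform import Rotation as Ro
s=ctrl.get_state();print(s['position'],Ro.from_rotvec(s['tool_rot']).as_matrix().round(3),s['joint_positions'])
a,d=snap('wrist','w0');cv2.imwrite('pics/w0b.png',cv2.resize(a,(800,600)))
E
```

```text
time: 0.98
position: [0.45, 0.4193, 0.3326]
tool_rot: [-0.397, -3.116, 0.001]
ft_force: [-0.7, 0.4, -0.4]
grip_width: 0.285
grip_force: 0.0
time: 2.48
position: [0.4917, 0.0604, 0.3321]
tool_rot: [-1.755, -2.605, 0.001]
ft_force: [0.7, -0.3, -0.5]
grip_width: 0.004
grip_force: 0.0
[0.49173357 0.06040322 0.33212095] [[-0.376  0.927 -0.001]
 [ 0.927  0.376 -0.   ]
 [ 0.    -0.001 -1.   ]] [-0.56650335 -0.05540491  0.3748638   1.65268964  0.02027818  1.54111864
  0.19251033]
```

View pics/w0b.png

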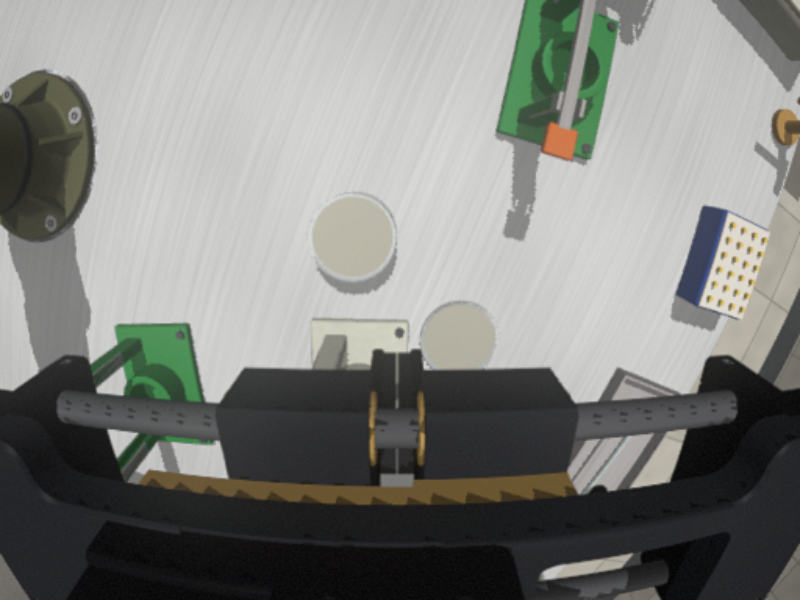

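The wrist view shows only the stand's hinge end, at about (360,345), because the fingers hide the rest. The latch faces are already measured, so I'll approach the tab's upper side.

```bash
python3 -m handwheel '[[0,-0.042,-0.0172,-0.00,0,0,0],[0,-0.042,-0.0172,0.0,0,0,0],[0,-0.042,-0.0172,0.0,0,0,0],[0,-0.043,-0.0172,0.0,0,0,0],[0,0,0,0.03,0,0,0],[0,0,0,0.03,0,0,0],[0,0,0,0.016,0,0,0],[0,0,0,0,0,0,0]]'
python3 - <<'E'
from h import *
for n in('scene','side'): snap(n,n+'1')
a=cv2.imread('pics/scene1.png')[90:200,175:260];b=cv2.imread('pics/side1.png')[150:235,260:345]
A=cv2.resize(a,None,fx=4.5,fy=4.5,interpolation=cv2.INTER_CUBIC);B=cv2.resize(b,None,fx=4.5,fy=4.5,interpolation=cv2.INTER_CUBIC)
c=np.zeros((540,790,3),np.uint8);c[:A.shape[0],:A.shape[1]]=A;c[:B.shape[0],390:390+B.shape[1]]=B
cv2.imwrite('pics/crop1.png',c)
E
```

```text
time: 3.52
position: [0.4908, -0.1218, 0.2557]
tool_rot: [-1.755, -2.604, 0.002]
ft_force: [1.0, 1.5, 0.2]
grip_width: 0.008
grip_force: 0.0
```

View pics/crop1.png

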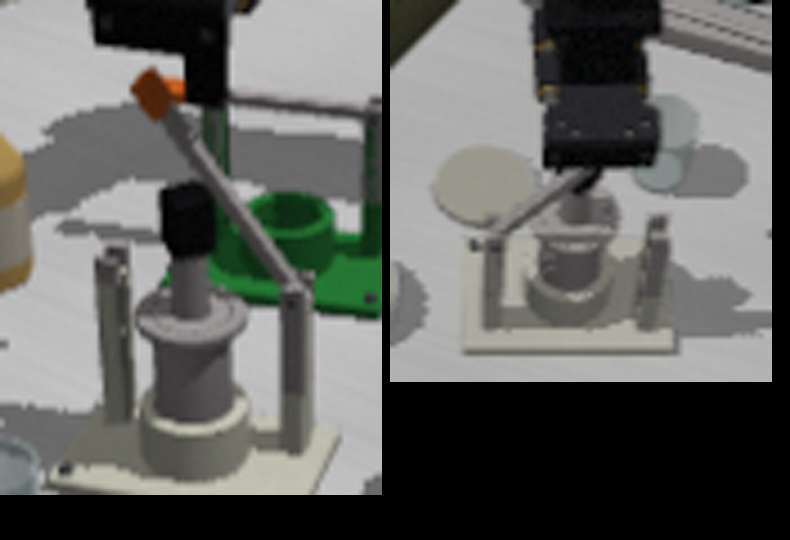

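The fingers stand beside the tab on its upper-face side, at about (205,85) with the tab at (152,93). I'll push it along the arc.

```bash
python3 -m handwheel '[[0,-0.0093,0,0,0,0,0],[0,-0.0093,0,0,0,0,0],[0,-0.0097,0,0.006,0,0,0],[0,-0.0097,0,0.0062,0,0,0],[0,0,0,0,0,0,0]]';python3 -m handwheel '[[0,-0.0088,0,0.0078,0,0,0],[0,-0.0088,0,0.0078,0,0,0],[0,-0.0075,0,0.0092,0,0,0],[0,-0.0075,0,0.0092,0,0,0],[0,0,0,0,0,0,0]]'
python3 - <<'E'
from h import *
for f in('scene','side'):
    im,_=snap(f,f+'2');h=cv2.cvtColor(im,cv2.COLOR_BGR2HSV)
    m=cv2.inRange(h,(3,180,120),(14,255,255));n,l,s,ce=cv2.connectedComponentsWithStats(m)
    for k in range(1,n):
        if s[k,4]>5: print(f,s[k],ce[k],world(f+'2',*ce[k]))
E
```

```text
time: 4.25
position: [0.5052, -0.1584, 0.2433]
tool_rot: [-1.759, -2.602, 0.002]
ft_force: [0.1, 0.2, 0.2]
grip_width: 0.006
grip_force: 0.0
time: 4.88
position: [0.5173, -0.1883, 0.2092]
tool_rot: [-1.759, -2.602, 0.002]
ft_force: [-0.9, 0.1, 1.1]
grip_width: 0.007
grip_force: 0.0
scene [210 108   7   4  18] [212.83333333 109.16666667] [ 0.29798104 -0.31741425  0.13471395]
scene [193 126   4   4   8] [194.5 127.5] [ 0.5271238  -0.18823535  0.20312948]
scene [300 204  11   9  55] [304.89090909 207.69090909] [0.57499373 0.20308824 0.13363146]
side [338 267   7   6  25] [341.28 269.68] [ 0.29218787 -0.32079069  0.13438966]
```

The latch follows the fingers, so I'll continue down to the catch.

```bash
python3 -m handwheel '[[0,-0.0062,0,0.0103,0,0,0],[0,-0.0062,0,0.0103,0,0,0],[0,-0.0041,0,0.0113,0,0,0],[0,-0.0041,0,0.0113,0,0,0],[0,-0.0039,0,0.0157,0,0,0],[0,0,0,0,0,0,0]]';python3 -m handwheel '[[0,-0.001,0,0.0075,0,0,0],[0,-0.0008,0,0.007,0,0,0],[0,0,0,0,0,0,0]]'
```

```text
time: 5.72
position: [0.5258, -0.2104, 0.1496]
tool_rot: [-1.757, -2.601, 0.003]
ft_force: [0.5, 0.0, 0.0]
grip_width: 0.003
grip_force: 0.0
time: 6.1
position: [0.5273, -0.2118, 0.1363]
tool_rot: [-1.757, -2.603, 0.0]
ft_force: [-0.5, -0.6, -0.8]
grip_width: -0.003
grip_force: 0.0
```

```bash
python3 -m handwheel '[[0,0,0,0.002,0,0,0],[0,0,0,0,0,0,0]]';python3 -m handwheel '[[0,0,0,0.0015,0,0,0],[0,0,0,0,0,0,0]]'
python3 - <<'E'
from h import *
a,d=snap('wrist','w3');b,_=snap('side','side3');snap('scene','scene3')
c=np.zeros((600,800,3),np.uint8);A=cv2.resize(a,(640,480));c[:480,:640]=A
s=cv2.resize(cv2.imread('pics/scene3.png')[110:200,175:260],None,fx=2.6,fy=2.6,interpolation=2);c[600-s.shape[0]:,800-s.shape[1]:]=s
cv2.imwrite('pics/w3b.png',c)
E
```

```text
time: 6.35
position: [0.5278, -0.212, 0.1354]
tool_rot: [1.757, 2.604, 0.001]
ft_force: [-0.8, -0.1, 3.6]
grip_width: 0.006
grip_force: 1.5
time: 6.6
position: [0.5279, -0.212, 0.1352]
tool_rot: [1.757, 2.603, 0.002]
ft_force: [-3.7, 1.5, 12.2]
grip_width: 0.004
grip_force: 5.5
```

View pics/w3b.png

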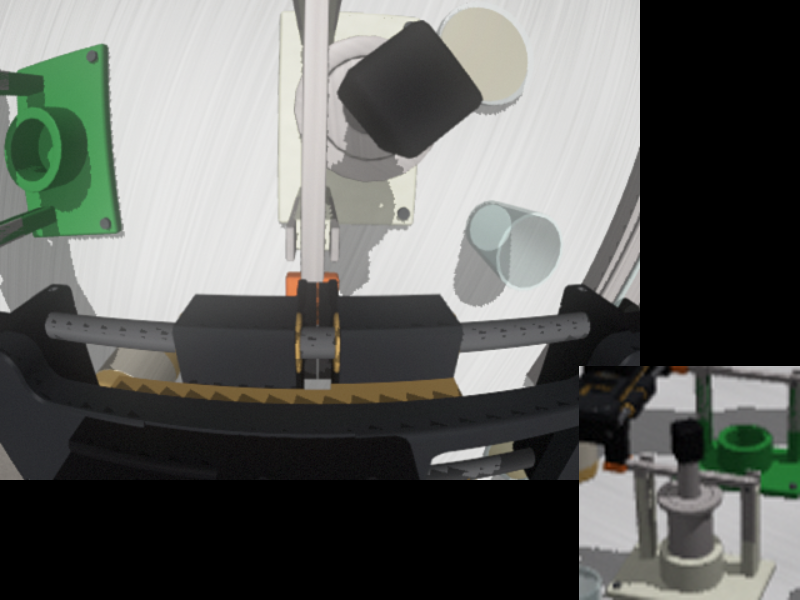

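The wrist view shows the bar lying in the catch's fork at about (312,235), and the push bottomed at 12 N with z=0.135. The head's top corners are at (410,22), (482,98), (408,157) and (338,95). I'll measure the head's yaw and centre.

```bash
cat >> h.py <<'E'
def fray(f,u,v):
    c=np.load('pics/'+f+'_c.npz');K=c['K'];x,y=(u-K[0,2])/K[0,0],(v-K[1,2])/K[1,1];t=np.hypot(x,y)
    q=np.array([x/t*np.sin(t),y/t*np.sin(t),np.cos(t)]);return -c['R'].T@c['t'],c['R'].T@q,q
def fworld(f,u,v):
    d=np.load('pics/'+f+'.npy')[int(round(v)),int(round(u))];C,r,q=fray(f,u,v);return C+r*d/q[2]
E
python3 - <<'E'
from h import *
from scipy.spatial.transform import Rotation as Ro
f='w3';P=[]
for p in [(410,22),(482,98),(408,157),(338,95)]:
    C,r,q=fray(f,p[0]*.8,p[1]*.8);P.append(C+r*(.207-C[2])/r[2])
P=np.array(P);print(P,P.mean(0));print(np.degrees([np.arctan2(*(P[(i+1)%4]-P[i])[[1,0]]) for i in range(4)]),[np.linalg.norm(P[(i+1)%4]-P[i]) for i in range(4)])
# depth cloud of dark head top
im=cv2.imread('pics/w3.png');Q=[]
for v in range(12,135):
    for u in range(262,392):
        if im[v,u].max()<75: Q.append(fworld(f,u,v))
Q=np.array(Q);print(len(Q),np.percentile(Q[:,2],[1,25,50,75,99]))
T=Q[(Q[:,2]>.198)&(Q[:,2]<.215)];print(len(T),cv2.minAreaRect((T[:,:2]*1000).astype(np.float32)),np.median(T[:,2]))
for n,(u,v) in dict(flange=(392,165),bar=(313,120),base=(405,190)).items(): print(n,fworld(f,u*.8,v*.8))
print(ctrl.get_state()['joint_positions'])
E
```

```text
[[ 0.50733826 -0.1038272   0.207     ]
 [ 0.53178318 -0.11336295  0.207     ]
 [ 0.51975759 -0.1357557   0.207     ]
 [ 0.49819028 -0.12858588  0.207     ]] [ 0.51426733 -0.12038293  0.207     ]
[ -21.31032112 -118.23714061  161.61118168   69.72144592] [np.float64(0.026238982522279946), np.float64(0.025417514372169606), np.float64(0.022727848698576154), np.float64(0.02639465871016568)]
7594 [0.17567548 0.20570519 0.20635854 0.20689011 0.20817793]
7040 ((515.2129516601562, -118.51567840576172), (27.68462371826172, 27.49891471862793), 61.57453536987305) 0.20643774039260085
flange [ 0.53566867 -0.13952417  0.12201912]
bar [ 0.49336049 -0.13454299  0.13356607]
base [ 0.57770835 -0.15386525  0.01215672]
[-0.24491814  0.23926966  0.66647055  1.78996522 -0.16129649  1.16619323
  0.85467378]
```

```bash
python3 -m handwheel '[[0,0,0,-0.03,0,0,0],[0.087,0.0,0,-0.045,0,0,0],[0.087,0,0,-0.045,0,0,0],[0.087,0,0,0,0,0,0]]'
cat > m.py <<'E'
from h import *
from scipy.optimize import minimize
def head(f,im,zt=None):
    d=np.load(f'pics/{f}.npy');vv,uu=np.where((im.max(2)<90)&(d>.05));Q=np.array([fworld(f,u,v) for v,u in zip(vv,uu)])
    k=(np.hypot(Q[:,0]-.515,Q[:,1]+.1185)<.03)&(Q[:,2]>.2)&(Q[:,2]<.215);T=Q[k]
    # robust: hull then best rectangle by outline moments, area-weighted on 0.5 mm grid
    g=np.unique(np.round(T[:,:2]/.0005).astype(int),axis=0)*.0005
    h=cv2.convexHull((g*1e4).astype(np.int32));m=np.zeros((800,800),np.uint8);o=np.array([4750,-1585]);cv2.fillPoly(m,[h-o],1)
    y,x=np.where(m);c=np.array([x.mean(),y.mean()]);z=(x-c[0])+1j*(y-c[1])
    a=np.degrees(np.angle((z**4).sum())/4)+45
    print(f,len(T),'centre',(c+o)/1e4,'yaw mod90',a%90,'area mm2',m.sum()/100,'z',np.median(T[:,2]),'rect',cv2.minAreaRect(h))
E
python3 - <<'E'
from m import *
head('w3',cv2.imread('pics/w3.png'))
a,_=snap('wrist','w4');head('w4',a)
print(ctrl.get_state()['position'],ctrl.get_state()['ft_force'])
A=a[0:192,150:406];cv2.imwrite('pics/w4b.png',cv2.resize(A,(768,576),interpolation=2))
E
```

```text
time: 7.25
position: [0.5296, -0.2129, 0.2572]
tool_rot: [1.754, 2.598, 0.005]
ft_force: [0.4, -0.1, 0.0]
grip_width: 0.26
grip_force: 0.0
w3 7043 centre [ 0.51525741 -0.11858923] yaw mod90 61.82968281931119 area mm2 762.21 z 0.20643782521227988 rect ((5152.3115234375, -1185.63525390625), (278.65313720703125, 280.7326354980469), 62.10273361206055)
w4 1410 centre [ 0.51365936 -0.11779861] yaw mod90 61.36068629809934 area mm2 737.11 z 0.20414555666671794 rect ((5137.1533203125, -1177.3143310546875), (278.4532165527344, 273.2587890625), 61.821407318115234)
[ 0.52847493 -0.21231323  0.25477685] [-0.21038429 -0.16893955 -0.13720255]
```

View pics/w4b.png

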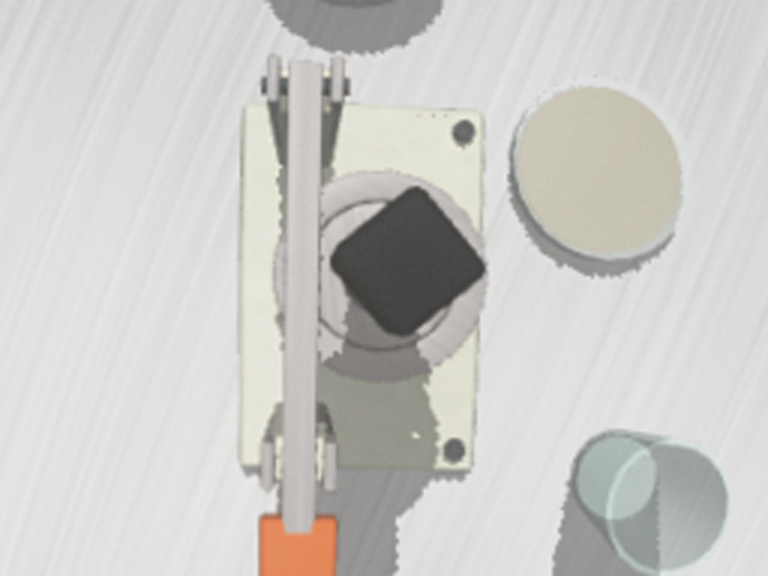

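The latch bar lies level in the fork and is closed. The head's top is the black square centred at about (408,261), with a yaw of 61.7°. I'll move above it and align.

```bash
python3 -m handwheel '[[0.087,0.0462,0.0115,-0.01,0,0,0],[0.087,0.0463,0.0115,0,0,0,0],[0.087,0,0,0,0,0,-9.9],[0.087,0,0,0,0,0,-9.9],[0.087,0,0,0,0,0,-9.9],[0.087,0,0,0,0,0,-10],[0.087,0,0,0,0,0,0],[0.087,0,0,0,0,0,0]]'
python3 - <<'E'
from h import *
from scipy.spatial.transform import Rotation as Ro
s=ctrl.get_state();R=Ro.from_rotvec(s['tool_rot']).as_matrix();print(s['position'],R.round(4),'yaw y',np.degrees(np.arctan2(R[1,1],R[0,1])),s['joint_positions'])
print('tool shift to (.515,-.118,.170):',R.T@(np.array([.515,-.118,.170])-s['position']))
E
```

```text
time: 8.3
position: [0.5139, -0.1174, 0.2625]
tool_rot: [-0.773, -3.044, 0.0]
ft_force: [-0.4, -0.4, 0.1]
grip_width: 0.998
grip_force: 0.0
[ 0.51394149 -0.11737066  0.26246721] [[-8.788e-01  4.772e-01 -1.400e-03]
 [ 4.772e-01  8.788e-01  1.000e-04]
 [ 1.200e-03 -6.000e-04 -1.000e+00]] yaw y 61.49859071991933 [-0.39822169  0.0331881   0.5909028   1.71182658 -0.01857097  1.40358272
  1.26889493]
tool shift to (.515,-.118,.170): [-1.34490574e-03  5.02840092e-06  9.24656267e-02]
```

```bash
python3 -m handwheel '[[0.087,-0.0013,0,0.023,0,0,0],[0.087,0,0,0.023,0,0,0],[0.087,0,0,0.023,0,0,0],[0.087,0,0,0.0235,0,0,0],[0.087,0,0,0,0,0,0]]';python3 -m handwheel '[[0.04,0,0,0,0,0,0],[0.034,0,0,0,0,0,0],[0.032,0,0,0,0,0,0],[0.03,0,0,0,0,0,0],[0.028,0,0,0,0,0,0],[0.026,0,0,0,0,0,0],[0.026,0,0,0,0,0,0],[0.026,0,0,0,0,0,0]]' 4;python3 -m handwheel '[[0.024,0,0,0,0,0,0],[0.02,0,0,0,0,0,0],[0.02,0,0,0,0,0,0],[0.02,0,0,0,0,0,0]]' 4
```

```text
time: 8.93
position: [0.5139, -0.1178, 0.169]
tool_rot: [-0.771, -3.041, 0.001]
ft_force: [0.4, 0.2, 0.8]
grip_width: 1.006
grip_force: 0.0
time: 9.93
position: [0.5155, -0.118, 0.1708]
tool_rot: [0.769, 3.046, 0.0]
ft_force: [0.6, 0.1, 0.2]
grip_width: 0.322
grip_force: 4.0
time: 10.42
position: [0.5155, -0.1181, 0.1708]
tool_rot: [0.769, 3.046, 0.0]
ft_force: [0.9, -0.5, 0.4]
grip_width: 0.321
grip_force: 4.0
```

Gripped squarely across the 28 mm flats, with no side force. I'll tighten the grip and lift in small steps.

```bash
python3 -m handwheel '[[0.02,0,0,0,0,0,0],[0.02,0,0,0,0,0,0],[0.02,0,0,0,0,0,0]]' 25;python3 -m handwheel '[[0.02,0,0,-0.001,0,0,0],[0.02,0,0,-0.002,0,0,0],[0.02,0,0,-0.003,0,0,0],[0.02,0,0,0,0,0,0]]'; python3 -c "
from bench import ctrl
s=ctrl.get_state();print(s['torque'],s['ft_force'],s['position'])"
```

```text
time: 10.8
position: [0.5155, -0.118, 0.1709]
tool_rot: [0.769, 3.046, 0.0]
ft_force: [0.6, 0.5, -0.5]
grip_width: 0.318
grip_force: 25.0
time: 11.3
position: [0.5154, -0.1184, 0.177]
tool_rot: [-0.769, -3.046, 0.0]
ft_force: [0.2, -0.5, -4.7]
grip_width: 0.32
grip_force: 25.0
[-0.06763951 -0.01903918 -0.01786124] [ 0.20302581 -0.53493853 -4.72941503] [ 0.51537706 -0.11839887  0.17703234]
```

```bash
python3 -m handwheel '[[0.02,0,0,-0.004,0,0,0],[0.02,0,0,-0.004,0,0,0],[0.02,0,0,-0.004,0,0,0],[0.02,0,0,-0.004,0,0,0],[0.02,0,0,-0.004,0,0,0],[0.02,0,0,0,0,0,0]]';python3 -m handwheel '[[0.02,0,0,-0.004,0,0,0],[0.02,0,0,-0.004,0,0,0],[0.02,0,0,-0.004,0,0,0],[0.02,0,0,-0.004,0,0,0],[0.02,0,0,0,0,0,0]]'
```

```text
time: 12.05
position: [0.5157, -0.1182, 0.1973]
tool_rot: [0.769, 3.045, 0.0]
ft_force: [-0.1, -0.6, -4.5]
grip_width: 0.323
grip_force: 25.0
time: 12.68
position: [0.5158, -0.1182, 0.2133]
tool_rot: [0.769, 3.045, 0.0]
ft_force: [0.9, 0.3, -3.5]
grip_width: 0.313
grip_force: 25.0
```

```bash
python3 -m handwheel '[[0.02,0,0,-0.004,0,0,0],[0.02,0,0,-0.004,0,0,0],[0.02,0,0,-0.004,0,0,0],[0.02,0,0,-0.004,0,0,0],[0.02,0,0,-0.004,0,0,0],[0.02,0,0,-0.001,0,0,0],[0.02,0,0,0,0,0,0],[0.02,0,0,0,0,0,0],[0.02,0,0,0,0,0,0]]'
python3 - <<'E'
from h import *
for n in('scene','side'): snap(n,n+'5')
a=cv2.imread('pics/scene5.png')[100:200,175:260];b=cv2.imread('pics/side5.png')[150:235,260:345]
A=cv2.resize(a,None,fx=5,fy=5,interpolation=2);B=cv2.resize(b,None,fx=4,fy=4,interpolation=2)
c=np.zeros((540,790,3),np.uint8);c[:A.shape[0],:A.shape[1]]=A;c[:B.shape[0],430:430+B.shape[1]]=B
cv2.imwrite('pics/crop5.png',c)
E
```

```text
time: 13.8
position: [0.5154, -0.1181, 0.2337]
tool_rot: [-0.769, -3.046, 0.0]
ft_force: [-0.3, 0.3, -4.3]
grip_width: 0.32
grip_force: 25.0
```

View pics/crop5.png

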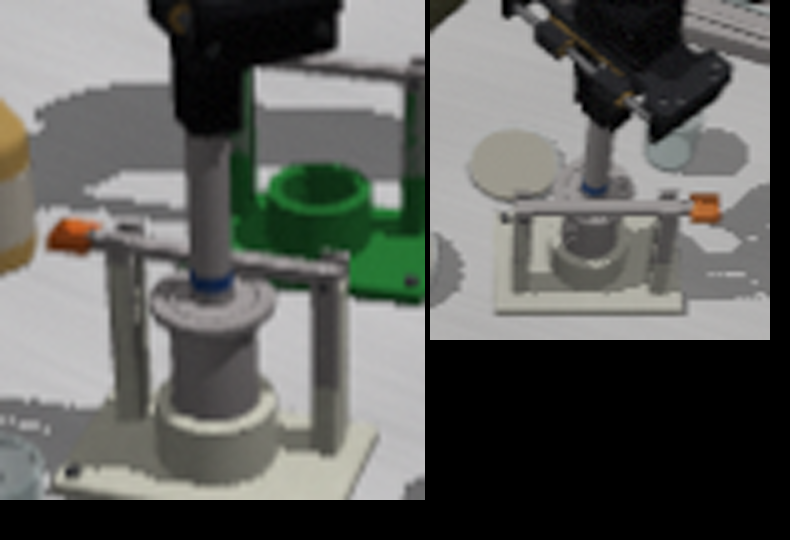

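The blue band at (210,283) stands clear of the mouth with a little grey rod below it. The bar is closed in the fork, the pestle is upright, and the tube has not moved.

```bash
python3 -c "
from bench import ctrl
print(ctrl.close_job())"
```

```text
the job is handed in; nothing more can be done
None
```

The latch is closed in its catch, and the gripper is holding the pestle still and upright, raised about 63 mm. That puts the blue band about 8 mm clear of the tube's mouth with the rod's lower end still inside; the job is handed in, and no verdict came back.

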